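# Index and lock the sample carousel

### The job

Turn the sample carousel until the hole in its deck stands at the index mark, then take the locking pin from its holder and put it into that hole. The pin's bore in the ring underneath is a few degrees clockwise of the mark: with the pin in the hole and pressing only lightly, ease the carousel round until the pin drops, and leave the pin fully home with its collar on the deck. Go gently, never forcing pin or carousel, and leave the other things where they are.

Things in the scene. Friction and masses are not known exactly. Their poses are not given: they have to be found in the camera images.
- base: Fixed grey round foot of the sample carousel, 266 mm across, 20 mm high; origin on the table at the carousel's axis, z up. Its own -x axis points from there to the index mark, a steel diamond-section post on a 30 mm tab, top 75 mm above the table, 144 mm from the axis. Between foot and deck lies a fixed ring (top 38 mm above the table), hidden by the deck.
- index (a point): Point above the ring at the height of the deck's top, 90 mm from the axis towards the index post: the hole's centre when it stands at the mark. The ring's only bore (14 mm wide, 18 mm deep, 90 mm from the axis) lies 2 to 6 degrees (3 to 9.5 mm) CLOCKWISE, seen from above, of this mark; how much differs each time and cannot be seen or measured, only felt.
- deck (a point): Centre of the deck's top on the axis, 52 mm above the table. The deck is an aluminium 12-sided plate, 230 mm across flats, 12 mm thick; it turns endlessly both ways with light friction (0.06 N m) and hardly coasts. On it: a central black knob (52 mm wide, 23 mm high), two push posts and seven fixed vials (25 mm wide, 44 mm high, 90 mm from the axis, 112 to 248 degrees from the hole).
- hole (a point): Centre of the mouth of the only hole in the deck, level with the deck's top, z up. It goes right through, 13.5 mm wide, 90 mm from the axis; it turns with the deck. At the start it is 45 to 98 degrees counterclockwise (from above) of the mark.
- post_a (a point): Centre of the top of an upright steel push post fixed on the deck, 12 mm thick, 40 mm high (top 92 mm above the table), 95 mm from the axis, 65 degrees counterclockwise (from above) of the hole. Pushing it sideways turns the deck.
- post_b (a point): Centre of the top of the other, equal push post, 65 degrees clockwise of the hole.
- pin: Loose locking pin, about 0.12 kg, upright in its holder. Origin at the tip of its shank, z up along it. Steel shank 12 mm thick, 30 mm long, its last 5 mm tapering to 7 mm; then a collar 28 mm wide and 4 mm thick; above it a round black grip 24 mm thick and 36 mm high, ending 70 mm from the tip.
- collar (a point): Centre of the underside of the pin's collar, 30 mm above the tip, z along the pin. With the shank through the deck's hole but not over the bore, the tip rests on the ring and the collar stands 16 mm above the deck; over the bore it can go down until the collar lies on the deck. 3 to 6 N of push is enough.
- pin_holder: Fixed grey block 60 x 60 x 36 mm with a hole in which the pin stands, its collar on the top; origin under the centre. It is to the left or right of the carousel.
- tube_rack: Fixed grey block 60 x 60 x 36 mm with four small stoppered tubes (75 mm high in all), on the other side; bystander; origin under the centre.
- flask_a: stoppered glass flask, 60 mm wide, 146 mm tall; bystander; origin under its centre.
- flask_b: stoppered glass flask, 66 mm wide, 161 mm tall; bystander; origin under its centre.
- beaker: glass beaker, 70 mm wide, 85 mm tall; bystander; origin under its centre.
- stopper: loose rubber stopper, 34 mm wide, 26 mm tall; bystander; origin under its centre.
- jar: small jar, 44 mm wide, 50 mm tall; bystander; origin under its centre.
- notepad: paper pad 50 x 50 x 14 mm; bystander; origin under its centre.
- wash_bottle: plastic wash bottle, 64 mm wide, 190 mm tall; bystander; origin under its centre.

How it is judged:
By the outcome, as a careful person would: the job done as asked, in the order asked, and still so for the second after the job is handed in, with the robot touching nothing.
It also fails if it takes over 72 s, if anything falls off the work surface, if the arm or the gripper's body presses on something with over 40 N, if the wrist force passes 120 N, or if a joint passes its speed limit or range.

### The arm

A 6-joint arm with a two-finger parallel gripper is mounted at the origin on the work surface. World frame = base frame: x ahead of the robot, y to its left, z up, the work surface at z = 0. Lengths are in m, angles in rad, forces in N, time in s.
With the tool pointing down it reaches from about 0.425 to 0.95 m from the base axis. Payload 14.7 kg.
Tool frame: the origin (TCP) lies on the centre line of the jaws, within the pads' length; the fingertips stand 22 mm ahead of it and the grasp point (between the pads) lies 3 mm ahead of it; y points along the fingers, x is the direction in which the jaws open and shut, and the axes are right-handed (so a half turn about y gives the same grasp; the last joint's range is limited). The gripper opens to 85 mm and grips with 20 to 120 N. Pads are 22 mm wide; open, the fingers measure 114 mm over their backs; the gripper's body (76 mm by 85 mm) begins 54 mm behind the grasp point. The pads swing forward as they close: fully open they stand 13 mm farther back than shut.
Start: joints at [-1.207, 0.48, 1.596, -0, 1.065, -0.047], TCP at [0.26, -0.596, 0.253] pointing down, gripper open.
Joint ranges: [-2.75, 2.75], [-0.82, 2.05], [0.23, 2.67], [-1.56, 4.7], [0.09, 2.69], [-2.92, 2.92]. Speed limits (rad/s): [1.89, 1.89, 2.39, 3.01, 3.01, 3.01].

### API

Orientations are given as a rotation vector (axis times angle).
In Python, from plant import sensors, cams, env gives the robot as it stands.
- The arm moves only by the shell command python3 -m creep 'ROWS' [FORCE]. ROWS is JSON, a list of rows, each a list of 5 numbers: the gripper command: -1 is shut, 1 is fully open, values between are in proportion, then the shift along the tool's x, y, z in cm, then the turn about the tool's y in rad. A call has 1 to 20 rows; each row is the pose to reach, as a shift and turn from the pose commanded when the call began, along the tool's axes at that moment; what a row does not reach only later rows make up. A row lasts 1/10 s, in which the tool goes at most 50 mm and 8.59 degrees, less where a joint would pass 70% of its speed; a pose out of reach is approached as far as the arm can. A call with a gripper value outside its range is refused whole. The fingers move at their own pace and stop on an object; FORCE is the grip in N (left out, the last holds). Time passes only in rows, so rows that repeat a pose let the fingers close. It gives the time, the measured TCP pose, the force and the opening at its end, in the units of the state.
- sensors.read_state(): the state, without advancing time (a new reading comes with each control period).
- cams.snapshot(name): name is "scene" or "top" or "wrist"; returns a dict with "img" (420x560x3 uint8, red, green, blue), "depth" (420x560 float32, m along the optical axis (not along the pixel's ray), 0 where there is no reading), "vfov" (degrees; the focal length in pixels is half the picture's height over the tangent of half this angle, whatever the lens; pixels are square), "cx", "cy" (the principal point, pixels), "T" (4x4, takes a point from camera to world coordinates); the wrist camera has in their place "tool_from_camera" (4x4, takes a point from camera to tool coordinates, whose origin is the TCP and whose axes are the tool frame's). Camera axes: x right, y down, z forward; pixel columns grow to the right and rows downward; lengths in m; the calibration is good to about 2 mm. The wrist camera is an equidistant fisheye: a pixel r from the principal point sees the ray r / f radians off the axis. A picture is of the moment at which its call begins: read the wrist's pose just before it.
- env.close_job(): hands the job in, once; it reports no verdict.
The state is a dict: "time_s": time; "qpos": joint angles; "qvel": joint speeds; "tau": joint torques, N m; "tool_pos": TCP position; "ee_rot": TCP orientation; "ft_force": force on the tool from outside, world axes, zero at the start; "ft_torque": the same for the moment, N m; "width": finger opening in m.
Only numpy, scipy, OpenCV 4.12 (cv2) and the standard library are available. Lean on these libraries where they do the work, as an engineer would, in place of code of your own. Each camera call takes 0.05 s, during which the arm holds its last target.

## Working session

There is one attempt and no reset: what is moved stays moved. The work goes in short steps, Python scripts to look and compute and a shell command to move; the robot and the scene stay as the last step left them, time stands still between calls to the robot, and variables do not carry over. Pictures are saved under pics/ and viewed, and the job is handed in when it is done.

```bash
ls; mkdir -p pics
python3 - <<'E'
from plant import sensors,cams,env
import cv2,numpy as np
s=sensors.read_state(); print(s)
for n in ["scene","top","wrist"]:
    c=cams.snapshot(n); cv2.imwrite(f"pics/{n}0.png",c["img"][:,:,::-1]); np.savez(f"{n}0.npz",**c)
    print(n,c["vfov"],c["cx"],c["cy"],c.get("T",c.get("tool_from_camera")))
E
```

```text
pics
{'time_s': 0.0, 'qpos': array([-1.20658801e+00,  4.80859491e-01,  1.59687483e+00,  3.09081295e-06,
        1.06507977e+00, -4.65919364e-02]), 'qvel': array([-0.00202922,  0.00099837, -0.00050748,  0.00202991,  0.002186  ,
        0.00071614]), 'tau': array([ 5.24232382e-03, -9.50627089e+01, -4.30196285e+01,  5.44055256e-04,
        1.21693587e-02, -4.75627917e-05]), 'tool_pos': array([ 0.25946156, -0.59555237,  0.25265406]), 'ee_rot': array([-1.37525284,  0.90221938, -0.90059458]), 'ft_force': array([0.35869971, 0.33518831, 0.0703869 ]), 'ft_torque': array([0.0465192 , 0.02948609, 0.02006025]), 'width': 0.08516188389137061}
scene 50.9903149318063 281.1983671394896 210.94274230419015 [[-0.45848681  0.62170741 -0.63503523  1.20599047]
 [ 0.88866871  0.32684269 -0.32162366  0.32124408]
 [ 0.00760081 -0.71179615 -0.70234498  0.83825558]
 [ 0.          0.          0.          1.        ]]
top 47.870912661389745 280.459096011567 214.2752205427087 [[ 0.02953545 -0.98847669  0.14846374  0.30947533]
 [-0.99938758 -0.03199105 -0.01417887 -0.01137567]
 [ 0.018765   -0.14795404 -0.9888162   1.47890752]
 [ 0.          0.          0.          1.        ]]
wrist 65.70646984690485 274.67584074639757 211.36647128134996 [[ 9.99999872e-01  4.02498336e-04 -3.08180806e-04  7.41889143e-04]
 [ 4.06743207e-04 -2.74228839e-01  9.61664379e-01 -1.20307692e-01]
 [ 3.02556248e-04 -9.61664381e-01 -2.74228967e-01  7.03100814e-02]
 [ 0.00000000e+00  0.00000000e+00  0.00000000e+00  1.00000000e+00]]
```

View pics/scene0.png

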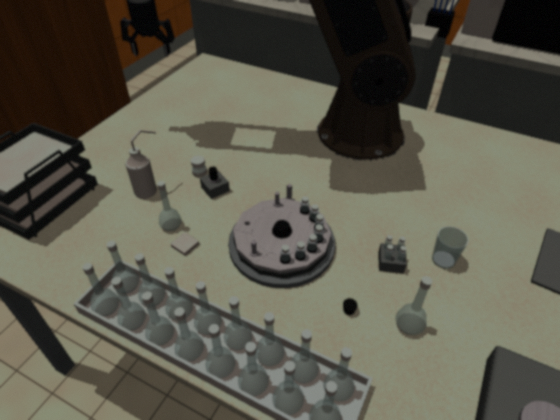

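View pics/top0.png

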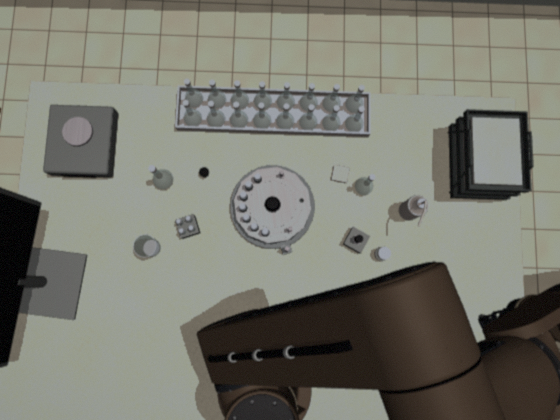

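View pics/wrist0.png

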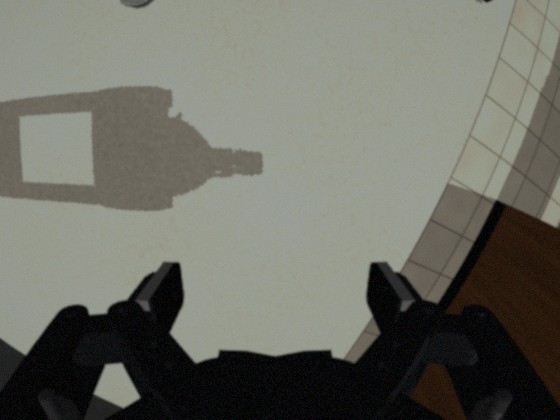

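```bash
cat > h.py <<'E'
import numpy as np,cv2
from scipy.spatial.transform import Rotation as R
from plant import sensors,cams
def foc(c): return 210/np.tan(np.radians(float(c["vfov"]))/2)
def ray(c,u,v,T=None):
    f=foc(c); T=c["T"] if T is None else T
    d=np.array([(u-c["cx"])/f,(v-c["cy"])/f,1.])
    return T[:3,3],T[:3,:3]@d
def rayf(c,u,v,T):
    f=foc(c); a=np.array([u-c["cx"],v-c["cy"]]);r=np.linalg.norm(a);th=r/f
    d=np.array([*(a/max(r,1e-9)*np.sin(th)),np.cos(th)])
    return T[:3,3],T[:3,:3]@d
def hitz(o,d,z): return o+d*(z-o[2])/d[2]
def proj(c,P):
    T=c["T"];p=T[:3,:3].T@(np.asarray(P)-T[:3,3]);f=foc(c)
    return np.array([c["cx"]+f*p[0]/p[2],c["cy"]+f*p[1]/p[2]])
def Ttool(s):
    T=np.eye(4);T[:3,:3]=R.from_rotvec(s["ee_rot"]).as_matrix();T[:3,3]=s["tool_pos"];return T
def projw(c,T,P):
    p=T[:3,:3].T@(np.asarray(P)-T[:3,3]);f=foc(c);r=np.hypot(p[0],p[1]);th=np.arctan2(r,p[2])
    return np.array([c["cx"]+f*th*p[0]/r,c["cy"]+f*th*p[1]/r])
E
python3 - <<'E'
import numpy as np,cv2
for n,(x0,y0,x1,y1) in dict(top=(222,155,402,275),scene=(170,140,380,290)).items():
    c=np.load(n+"0.npz");im=c["img"][y0:y1,x0:x1,::-1]
    k=4 if n=="top" else 3.8
    im=cv2.resize(im,None,fx=k,fy=k,interpolation=cv2.INTER_CUBIC);im=cv2.convertScaleAbs(im,alpha=1.4)
    cv2.imwrite(f"pics/{n}0z.png",im)
from h import *
s=sensors.read_state();print(Ttool(s))
E
```

```text
[[ 3.99344381e-01 -3.29120951e-04  9.16800937e-01  2.59477742e-01]
 [-9.16800526e-01  8.68734858e-04  3.99344514e-01 -5.95649704e-01]
 [-9.27889578e-04 -9.99999568e-01  4.51861234e-05  2.52815755e-01]
 [ 0.00000000e+00  0.00000000e+00  0.00000000e+00  1.00000000e+00]]
```

View pics/top0z.png

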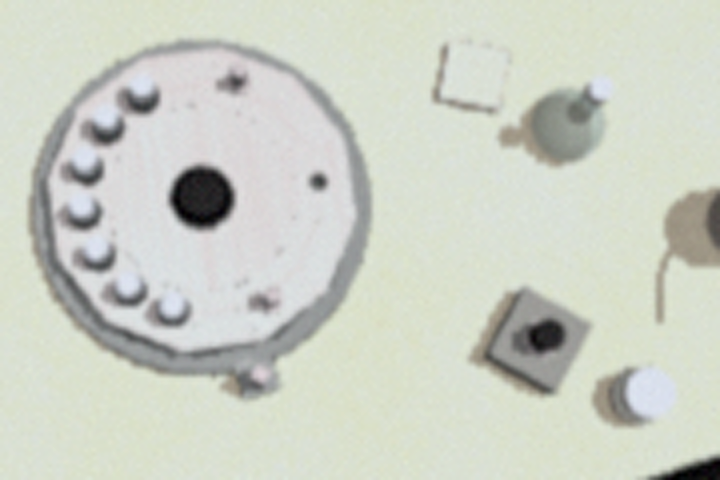

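View pics/scene0z.png

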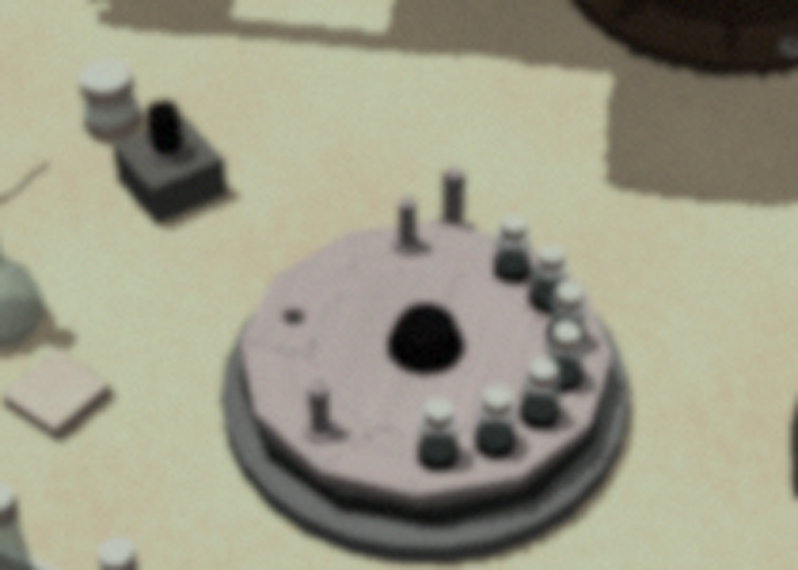

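Run:
```python
from h import *
t=dict(np.load("top0.npz"));sc=dict(np.load("scene0.npz"))
tz=lambda u,v:((u+.5)/4+222-.5,(v+.5)/4+155-.5)
sz=lambda u,v:((u+.5)/3.8+170-.5,(v+.5)/3.8+140-.5)
def tri(a,b):
    A=[];B=[]
    for o,d in(a,b):
        d=d/np.linalg.norm(d);M=np.eye(3)-np.outer(d,d);A.append(M);B.append(M@o)
    p=np.linalg.solve(sum(A),sum(B));return p,[np.linalg.norm(M@p-b) for M,b in zip(A,B)]
T=dict(knob=((203,195),(428,312),.075),hole=((318,181),(292,316),.052),postb=((268,293),(407,201),.092),posta=((237,74),(320,385),.092),index=((262,370),(454,172),.075),pin=((549,332),(163,106),.076))
for k,(a,b,z) in T.items():
    ra=ray(t,*tz(*a));rb=ray(sc,*sz(*b))
    print(k,hitz(*ra,z).round(4),hitz(*rb,z).round(4),tri(ra,rb)[0].round(4))
```

```text
knob [ 0.5526 -0.0062  0.075 ] [ 0.5476 -0.009   0.075 ] [ 0.5519 -0.0065  0.0801]
hole [ 0.5704 -0.0939  0.052 ] [ 0.5721 -0.0957  0.052 ] [ 0.5711 -0.095   0.0512]
postb [ 0.4779 -0.0566  0.092 ] [ 0.4778 -0.0607  0.092 ] [ 0.4785 -0.0582  0.0934]
posta [ 0.6427 -0.0288  0.092 ] [ 0.6456 -0.0309  0.092 ] [ 0.6438 -0.0302  0.0903]
index [ 0.4223 -0.0542  0.075 ] [ 0.4197 -0.0545  0.075 ] [ 0.422  -0.0538  0.0771]
pin [ 0.4572 -0.2677  0.076 ] [ 0.454  -0.2714  0.076 ] [ 0.4573 -0.2678  0.0795]
```

```bash
python3 -m creep '[[-0.2,-36.5,0,57.9,-2.47],[-0.2,-36.5,0,57.9,-2.47],[-0.2,-36.5,0,57.9,-2.47],[-0.2,-36.5,0,57.9,-2.47],[-0.2,-36.5,0,57.9,-2.47],[-0.2,-36.5,0,57.9,-2.47],[-0.2,-36.5,0,57.9,-2.47],[-0.2,-36.5,0,57.9,-2.47],[-0.2,-36.5,0,57.9,-2.47],[-0.2,-36.5,0,57.9,-2.47],[-0.2,-36.5,0,57.9,-2.47],[-0.2,-36.5,0,57.9,-2.47],[-0.2,-36.5,0,57.9,-2.47],[-0.2,-36.5,0,57.9,-2.47],[-0.2,-36.5,0,57.9,-2.47],[-0.2,-36.5,0,57.9,-2.47],[-0.2,-36.5,0,57.9,-2.47],[-0.2,-36.5,0,57.9,-2.47],[-0.2,-36.5,0,57.9,-2.47],[-0.2,-36.5,0,57.9,-2.47]]' 30
python3 - <<'E'
from h import *
s=sensors.read_state();c=cams.snapshot("wrist");cv2.imwrite("pics/w1.png",c["img"][:,:,::-1]);np.savez("w1.npz",**c,Tt=Ttool(s));print(Ttool(s).round(4),s["qpos"].round(3))
E
```

```text
time_s: 2.15
tool_pos: [0.6446, -0.0301, 0.2533]
ee_rot: [-1.322, -1.013, 1.013]
ft_force: [-1.1, -0.8, 0.2]
width: 0.0342
[[ 2.599e-01 -1.000e-04 -9.656e-01  6.446e-01]
 [ 9.656e-01  0.000e+00  2.599e-01 -3.010e-02]
 [-0.000e+00 -1.000e+00  1.000e-04  2.533e-01]
 [ 0.000e+00  0.000e+00  0.000e+00  1.000e+00]] [-0.094  0.474  1.608  0.     1.06  -1.402]
```

View pics/w1.png

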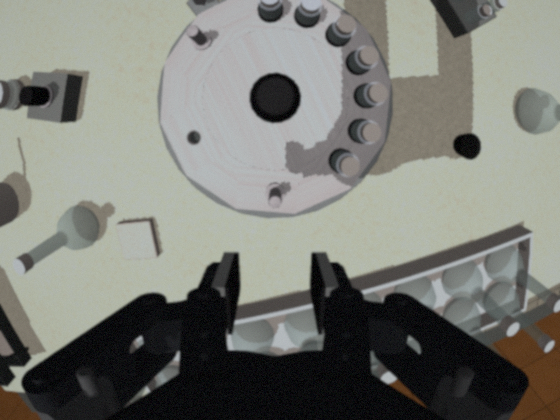

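```bash
cat >> h.py <<'E'
def loadw(f):
    c=dict(np.load(f));return c,c["Tt"]@c["tool_from_camera"]
def zoom(img,box,k,fn):
    x0,y0,x1,y1=box;im=cv2.resize(img[y0:y1,x0:x1,::-1],None,fx=k,fy=k,interpolation=cv2.INTER_CUBIC)
    cv2.imwrite(fn,cv2.convertScaleAbs(im,alpha=1.3))
E
python3 - <<'E'
from h import *
c,T=loadw("w1.npz")
for k,u,v,z in [("knob",275,98,.075),("hole",194,137,.052),("posta",275,186,.092),("postb",192.5,31.5,.092),("pin",9,95,.076)]:
    print(k,hitz(*rayf(c,u,v,T),z).round(4))
zoom(c["img"],(150,0,410,220),3,"pics/w1z.png")
E
```

```text
knob [ 0.558  -0.0065  0.075 ]
hole [ 0.5712 -0.094   0.052 ]
posta [ 0.6335 -0.0268  0.092 ]
postb [ 0.4796 -0.06    0.092 ]
pin [ 0.4452 -0.2949  0.076 ]
```

View pics/w1z.png

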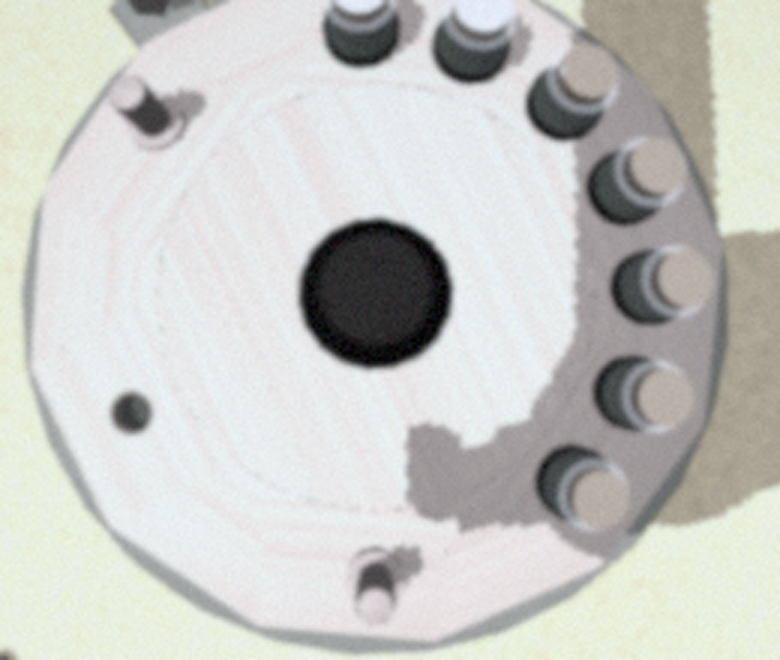

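Run:
```python
from h import *
c,T=loadw("w1.npz")
for k,u,v,z in [("knob",376,292,.075),("hole",132,412,.052),("posta",374.5,603,.092),("postb",131,92,.092),("postabase",374,563,.052),("postbbase",158,127,.052)]:
    print(k,hitz(*rayf(c,(u+.5)/3+150-.5,(v+.5)/3-.5,T),z).round(4))
```

```text
knob [ 0.5571 -0.0063  0.075 ]
hole [ 0.5711 -0.0943  0.052 ]
posta [ 0.6463 -0.0307  0.092 ]
postb [ 0.4788 -0.0591  0.092 ]
postabase [ 0.6425 -0.0299  0.052 ]
postbbase [ 0.4801 -0.06    0.052 ]
```

```bash
python3 -m creep '[[-0.2,0,3,0,0],[-0.2,0,6.5,0,0],[-0.2,0,10,0,0],[-0.2,0,13,0,0],[-0.2,0,15,0,0],[-0.2,0,16,0,0],[-0.2,0,16.7,0,0],[-0.5,0,16.7,0,0],[-0.58,0,16.7,0,0],[-0.58,0,16.7,0,0],[-0.58,0,16.7,0,0]]' 20
python3 - <<'E'
import numpy as np
for d in range(4,81,4):
    p=np.radians(d);print([-0.58,round(-9.24*np.sin(p),2),0,round(9.24*(1-np.cos(p)),2),round(p,3)])
from h import *
s=sensors.read_state();c=cams.snapshot("wrist");cv2.imwrite("pics/w2.png",c["img"][:,:,::-1])
E
```

```text
time_s: 3.3
tool_pos: [0.6452, -0.0301, 0.0872]
ee_rot: [-1.322, -1.016, 1.014]
ft_force: [0.5, 0.1, -0.0]
width: 0.0177
[-0.58, np.float64(-0.64), 0, np.float64(0.02), np.float64(0.07)]
[-0.58, np.float64(-1.29), 0, np.float64(0.09), np.float64(0.14)]
[-0.58, np.float64(-1.92), 0, np.float64(0.2), np.float64(0.209)]
[-0.58, np.float64(-2.55), 0, np.float64(0.36), np.float64(0.279)]
[-0.58, np.float64(-3.16), 0, np.float64(0.56), np.float64(0.349)]
[-0.58, np.float64(-3.76), 0, np.float64(0.8), np.float64(0.419)]
[-0.58, np.float64(-4.34), 0, np.float64(1.08), np.float64(0.489)]
[-0.58, np.float64(-4.9), 0, np.float64(1.4), np.float64(0.559)]
[-0.58, np.float64(-5.43), 0, np.float64(1.76), np.float64(0.628)]
[-0.58, np.float64(-5.94), 0, np.float64(2.16), np.float64(0.698)]
[-0.58, np.float64(-6.42), 0, np.float64(2.59), np.float64(0.768)]
[-0.58, np.float64(-6.87), 0, np.float64(3.06), np.float64(0.838)]
[-0.58, np.float64(-7.28), 0, np.float64(3.55), np.float64(0.908)]
[-0.58, np.float64(-7.66), 0, np.float64(4.07), np.float64(0.977)]
[-0.58, np.float64(-8.0), 0, np.float64(4.62), np.float64(1.047)]
[-0.58, np.float64(-8.3), 0, np.float64(5.19), np.float64(1.117)]
[-0.58, np.float64(-8.57), 0, np.float64(5.78), np.float64(1.187)]
[-0.58, np.float64(-8.79), 0, np.float64(6.38), np.float64(1.257)]
[-0.58, np.float64(-8.97), 0, np.float64(7.0), np.float64(1.326)]
[-0.58, np.float64(-9.1), 0, np.float64(7.64), np.float64(1.396)]
```

View pics/w2.png

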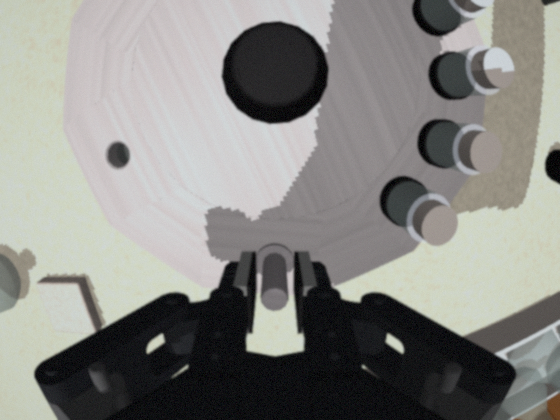

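```bash
python3 -m creep '[[-0.58,-0.64,0,0.02,0.07],[-0.58,-1.29,0,0.09,0.14],[-0.58,-1.92,0,0.2,0.209],[-0.58,-2.55,0,0.36,0.279],[-0.58,-3.16,0,0.56,0.349],[-0.58,-3.76,0,0.8,0.419],[-0.58,-4.34,0,1.08,0.489],[-0.58,-4.9,0,1.4,0.559],[-0.58,-5.43,0,1.76,0.628],[-0.58,-5.94,0,2.16,0.698],[-0.58,-6.42,0,2.59,0.768],[-0.58,-6.87,0,3.06,0.838],[-0.58,-7.28,0,3.55,0.908],[-0.58,-7.66,0,4.07,0.977],[-0.58,-8.0,0,4.62,1.047],[-0.58,-8.3,0,5.19,1.117],[-0.58,-8.57,0,5.78,1.187],[-0.58,-8.79,0,6.38,1.257],[-0.58,-8.9,0,6.7,1.292],[-0.58,-8.9,0,6.7,1.292]]'
python3 - <<'E'
from h import *
s=sensors.read_state();c=cams.snapshot("wrist");cv2.imwrite("pics/w3.png",c["img"][:,:,::-1]);np.savez("w3.npz",**c,Tt=Ttool(s));print(Ttool(s).round(4),s["qpos"].round(3))
t=cams.snapshot("scene");np.savez("s3.npz",**t);zoom(t["img"],(170,140,380,290),3.8,"pics/s3.png")
E
```

```text
time_s: 5.35
tool_pos: [0.5568, -0.0988, 0.0866]
ee_rot: [-1.571, -0.014, 0.013]
ft_force: [0.2, -0.9, 0.7]
width: 0.0178
[[ 9.999e-01  2.000e-04 -1.730e-02  5.568e-01]
 [ 1.730e-02 -1.000e-04  9.999e-01 -9.880e-02]
 [ 2.000e-04 -1.000e+00 -1.000e-04  8.660e-02]
 [ 0.000e+00  0.000e+00  0.000e+00  1.000e+00]] [-0.229  0.585  1.929 -0.     0.628 -0.247]
```

View pics/w3.png

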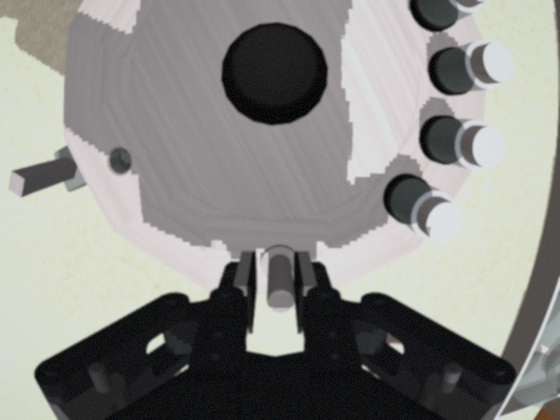

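View pics/s3.png

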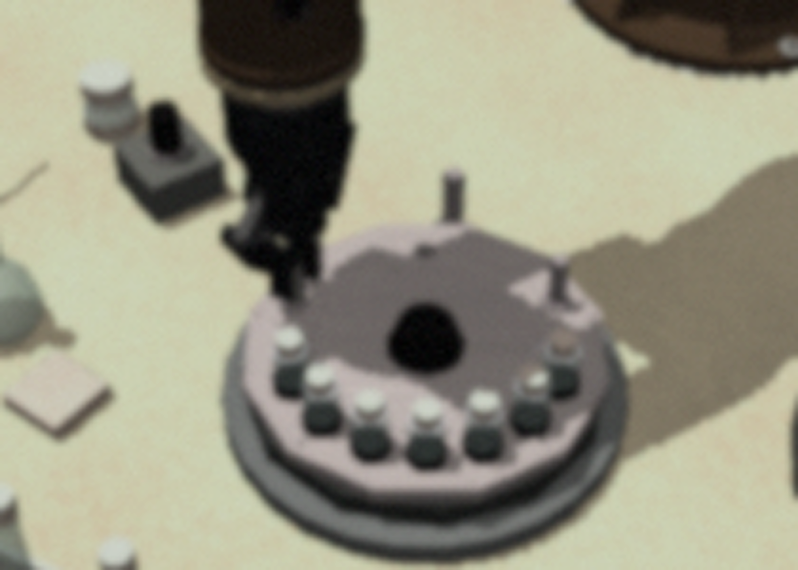

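Run:
```python
from h import *
c,T=loadw("w3.npz")
zoom(c["img"],(0,120,200,230),4,"pics/w3z.png")
g=cv2.cvtColor(c["img"],cv2.COLOR_RGB2GRAY)
m=((g<40)*255).astype(np.uint8)
n,l,st,ce=cv2.connectedComponentsWithStats(m)
for i in range(1,n):
    if 2000<st[i,4]<20000: print(st[i],ce[i])
print("knobtop",hitz(*rayf(c,275,72.5,T),.075).round(4))
```

```text
[ 222   24  105  100 8188] [274.1093063   73.35332193]
knobtop [ 0.5563 -0.0097  0.075 ]
```

View pics/w3z.png

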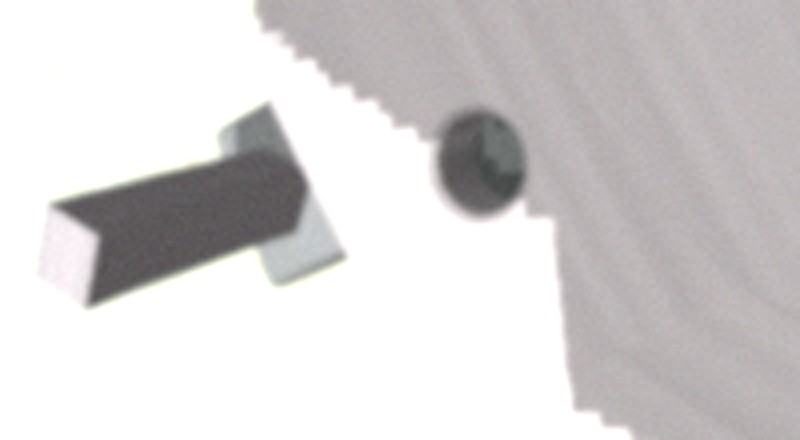

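Run:
```python
from h import *
c,T=loadw("w3.npz")
z=lambda u,v:((u+.5)/4-.5,(v+.5)/4-.5+120)
h=hitz(*rayf(c,*z(481,163),T),.052);i=hitz(*rayf(c,*z(70,256),T),.075);tc=[hitz(*rayf(c,*z(*p),T),.02) for p in((270,103),(345,257))]
print(h.round(4),i.round(4),[t.round(4) for t in tc])
pa=hitz(*rayf(c,280.5,300,T),.092);print("posta",pa.round(4))
for C in ([.5555,-.0055],[.557,-.007]):
    a=[np.degrees(np.arctan2(*(p[:2]-C)[::-1])) for p in (h,i,pa)];print(a,[np.linalg.norm(p[:2]-C) for p in (h,i,pa)],a[0]-a[1])
```

```text
[ 0.4769 -0.0478  0.052 ] [ 0.4217 -0.0544  0.075 ] [array([ 0.4194, -0.0399,  0.02  ]), array([ 0.4327, -0.0662,  0.02  ])]
posta [ 0.5601 -0.1     0.092 ]
[np.float64(-151.72917293928836), np.float64(-159.92244555154608), np.float64(-87.21637034583068)] [np.float64(0.08924900544895345), np.float64(0.14245076792042852), np.float64(0.09466048778903044)] 8.193272612257715
[np.float64(-153.02428977318795), np.float64(-160.69134686880713), np.float64(-88.09361380041973)] [np.float64(0.0898825851008701), np.float64(0.1433575820924749), np.float64(0.09310032320410153)] 7.667057095619185
```

Run:
```python
import numpy as np
from scipy.optimize import least_squares
P=np.array([[.5711,-.0942],[.4769,-.0478],[.6455,-.0305],[.479,-.0595],[.5601,-.1],[.422,-.0543]]);r=np.array([.09,.09,.095,.095,.095,.144])
s=least_squares(lambda c:np.linalg.norm(P-c,axis=1)-r,[.555,-.006]);print(s.x,s.fun.round(4))
for p in P:print(np.degrees(np.arctan2(*(p-s.x)[::-1])))
```

```text
[ 0.55591349 -0.00467427] [ 0.0008  0.     -0.0018 -0.0005  0.0004 -0.0012]
-80.37239685338196
-151.3741915899471
-16.081056617190175
-144.51783929184478
-87.48530180873794
-159.6662740525383
```

```bash
python3 -m creep '[[-0.58,-0.47,0,0.01,0.05],[-0.58,-0.94,0,0.05,0.1],[-0.58,-1.31,0,0.09,0.14],[-0.58,-1.31,0,0.09,0.14],[-0.58,-1.31,0,0.09,0.14]]'
python3 - <<'E'
from h import *
s=sensors.read_state();c=cams.snapshot("wrist");np.savez("w4.npz",**c,Tt=Ttool(s));print(Ttool(s).round(4),s["qpos"].round(3))
zoom(c["img"],(0,100,200,230),4,"pics/w4z.png")
E
```

```text
time_s: 5.95
tool_pos: [0.5442, -0.0981, 0.0864]
ee_rot: [-1.569, 0.094, -0.095]
ft_force: [-0.2, 0.2, 0.7]
width: 0.0176
[[ 9.928e-01  4.000e-04  1.198e-01  5.442e-01]
 [-1.198e-01 -1.000e-04  9.928e-01 -9.810e-02]
 [ 4.000e-04 -1.000e+00 -0.000e+00  8.640e-02]
 [ 0.000e+00  0.000e+00  0.000e+00  1.000e+00]] [-0.233  0.573  1.958  0.     0.61  -0.113]
```

View pics/w4z.png

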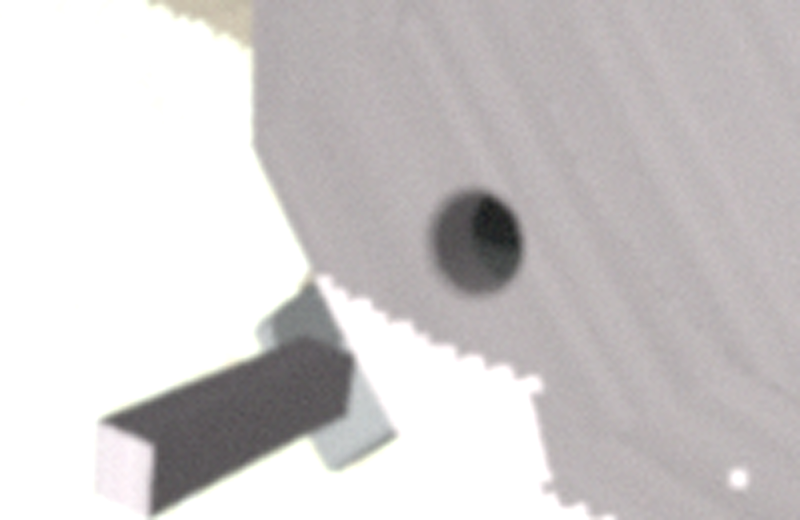

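Run:
```python
from h import *
c,T=loadw("w4.npz")
z=lambda u,v:((u+.5)/4-.5,(v+.5)/4-.5+100)
h=hitz(*rayf(c,*z(477,242),T),.052);i=hitz(*rayf(c,*z(125,469),T),.075)
print(h.round(4),i.round(4))
for C in ([.556,-.005],[.556,-.006]):
    a=[np.degrees(np.arctan2(*(p[:2]-C)[::-1])) for p in (h,i)];print(a,[np.linalg.norm(p[:2]-C) for p in (h,i)],a[0]-a[1])
```

```text
[ 0.4717 -0.0362  0.052 ] [ 0.4213 -0.0543  0.075 ]
[np.float64(-159.65886521758227), np.float64(-159.8977055046781)] [np.float64(0.0898837827548667), np.float64(0.14339578823493013)] 0.23884028709582594
[np.float64(-160.25885544039986), np.float64(-160.2738242696237)] [np.float64(0.0895410832816336), np.float64(0.14305517324627134)] 0.01496882922384657
```

```bash
python3 -m creep '[[-0.58,0.25,0,0,0],[-0.5,0.25,-1,0,0],[-0.5,0.25,-4,0,0],[-0.5,0.25,-8,0,0],[0.2,0.2,-12,0,0],[0.5,-2,-14,-5,0.1],[0.6,-4,-14,-10,0.25],[0.6,-6.6,-14,-14,0.4],[0.6,-6.6,-14,-17.9,0.4],[0.6,-6.6,-14,-17.9,0.4],[0.6,-6.6,-14,-17.9,0.4],[0.6,-6.6,-14,-17.9,0.4]]'
python3 - <<'E'
from h import *
s=sensors.read_state();c=cams.snapshot("wrist");np.savez("w5.npz",**c,Tt=Ttool(s));print(Ttool(s).round(4),s["qpos"].round(3))
cv2.imwrite("pics/w5.png",c["img"][:,:,::-1])
t=cams.snapshot("scene");np.savez("s5.npz",**t);zoom(t["img"],(170,140,380,290),3.8,"pics/s5.png")
E
```

```text
time_s: 7.2
tool_pos: [0.4567, -0.2672, 0.2266]
ee_rot: [-1.532, 0.409, -0.409]
ft_force: [0.1, 0.5, -0.2]
width: 0.0683
[[ 8.671e-01  1.000e-04  4.982e-01  4.567e-01]
 [-4.982e-01  2.000e-04  8.671e-01 -2.672e-01]
 [-0.000e+00 -1.000e+00  2.000e-04  2.266e-01]
 [ 0.000e+00  0.000e+00  0.000e+00  1.000e+00]] [-0.587  0.344  1.902  0.     0.896 -0.065]
```

View pics/w5.png

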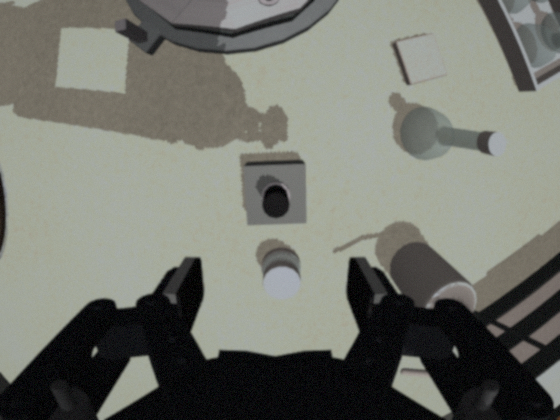

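View pics/s5.png

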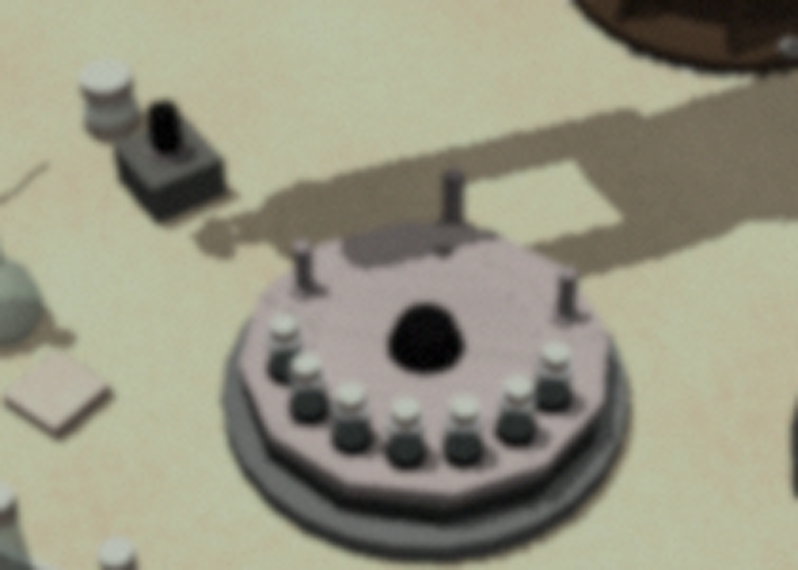

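Run:
```python
from h import *
c,T=loadw("w5.npz")
zoom(c["img"],(230,140,330,310),4,"pics/w5z.png")
m=(cv2.cvtColor(c["img"],cv2.COLOR_RGB2GRAY)[170:225,250:305]<45).astype(np.uint8)
n,l,st,ce=cv2.connectedComponentsWithStats(m);print(st,ce+[250,170])
p=hitz(*rayf(c,276,203.5,T),.076);print(p.round(4),(c["Tt"][:3,:3].T@(p-c["Tt"][:3,3])).round(4))
```

```text
[[   0    0   55   55 2397]
 [  13   15   25   32  628]] [[277.47976637 195.93950772]
 [275.16878981 201.0477707 ]]
[ 0.4584 -0.2686  0.076 ] [ 0.0021  0.1506 -0.0004]
```

View pics/w5z.png

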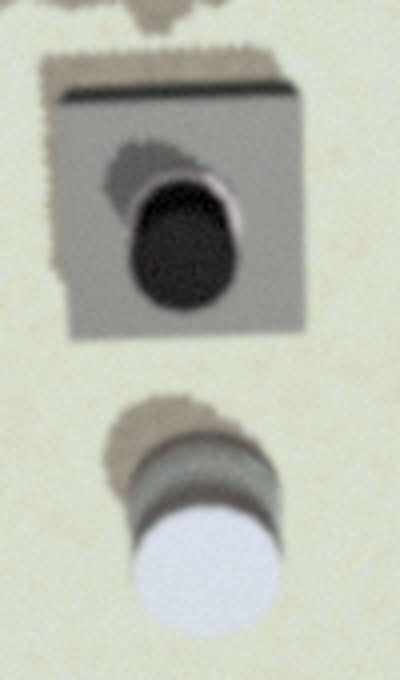

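```bash
python3 -m creep '[[0.6,0.2,4,-0.1,0],[0.6,0.2,8,-0.1,0],[0.6,0.2,11,-0.1,0],[0.6,0.2,13.5,-0.1,0],[0.6,0.2,15.2,-0.1,0],[0.6,0.2,15.9,-0.1,0],[0.2,0.2,15.9,-0.1,0],[-0.1,0.2,15.9,-0.1,0],[-0.3,0.2,15.9,-0.1,0],[-0.6,0.2,15.9,-0.1,0],[-0.7,0.2,15.9,-0.1,0],[-0.7,0.2,15.9,-0.1,0]]' 45
python3 - <<'E'
from h import *
s=sensors.read_state();print(s["tool_pos"],s["ft_force"],s["width"],s["qpos"])
c=cams.snapshot("wrist");cv2.imwrite("pics/w6.png",c["img"][:,:,::-1])
E
```

```text
time_s: 8.5
tool_pos: [0.4578, -0.2696, 0.0683]
ee_rot: [-1.532, 0.409, -0.41]
ft_force: [-2.8, 2.4, 9.7]
width: 0.0229
[ 0.45783961 -0.26955749  0.06832038] [-2.79051378  2.41135457  9.72694482] 0.02291360477907807 [-5.89228114e-01  5.83061653e-01  2.01653498e+00  1.57628010e-04
  5.41417031e-01 -6.72914238e-02]
```

View pics/w6.png

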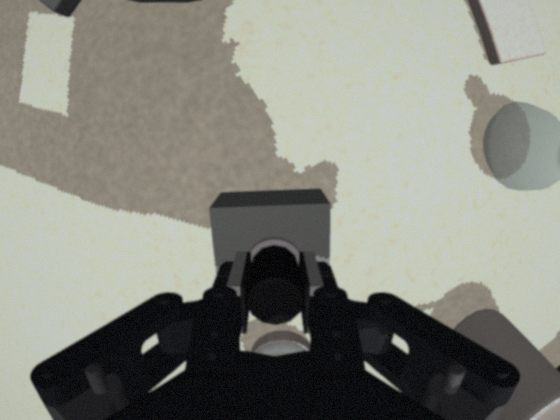

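```bash
python3 -m creep '[[-0.7,0,-0.5,0,0],[-0.7,0,-1.5,0,0],[-0.7,0,-3,0,0],[-0.7,0,-5,0,0],[-0.7,0,-8,0,0],[-0.7,0,-11,0,0],[-0.7,0,-12.5,0,0],[-0.7,0,-12.5,0,0]]'
python3 -m creep '[[-0.7,-2.6,0,5.2,0.1],[-0.7,-5.2,0,10.4,0.25],[-0.7,-7.8,0,15.6,0.4],[-0.7,-9.5,0,19,0.55],[-0.7,-10.4,0,20.9,0.69],[-0.7,-10.4,0,20.9,0.69],[-0.7,-10.4,0,20.9,0.69],[-0.7,-10.4,0,20.9,0.69],[-0.7,-10.4,0,20.9,0.69]]'
python3 - <<'E'
from h import *
s=sensors.read_state();c=cams.snapshot("wrist");np.savez("w7.npz",**c,Tt=Ttool(s));print(Ttool(s).round(4),s["qpos"].round(3),s["ft_force"])
cv2.imwrite("pics/w7.png",c["img"][:,:,::-1])
t=cams.snapshot("scene");np.savez("s7.npz",**t);zoom(t["img"],(170,140,380,290),3.8,"pics/s7.png")
E
```

```text
time_s: 9.35
tool_pos: [0.459, -0.2704, 0.1953]
ee_rot: [-1.533, 0.406, -0.413]
ft_force: [0.2, -0.6, -1.9]
width: 0.0224
time_s: 10.25
tool_pos: [0.4718, -0.0374, 0.1921]
ee_rot: [-1.358, 0.94, -0.94]
ft_force: [-0.4, -0.3, -2.0]
width: 0.0229
[[ 3.521e-01 -2.000e-04  9.360e-01  4.718e-01]
 [-9.360e-01 -1.000e-04  3.521e-01 -3.740e-02]
 [ 0.000e+00 -1.000e+00 -3.000e-04  1.921e-01]
 [ 0.000e+00  0.000e+00  0.000e+00  1.000e+00]] [-0.143  0.318  2.055 -0.     0.768  1.068] [-0.42770051 -0.31080901 -1.95292098]
```

View pics/w7.png

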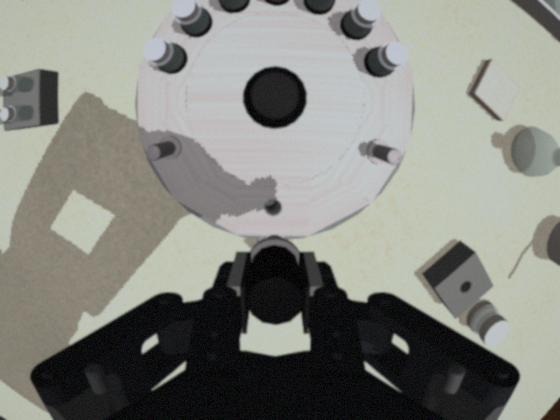

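View pics/s7.png

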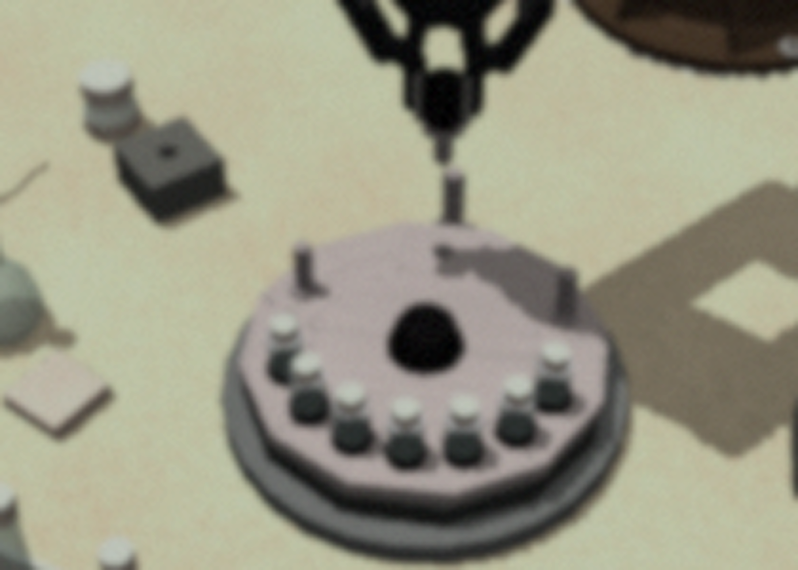

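Run:
```python
from h import *
c,T=loadw("w7.npz");Tt=c["Tt"]
zoom(c["img"],(220,180,340,335),4.8,"pics/w7z.png")
s=dict(np.load("s7.npz"))
o,d=ray(s,(442+.5)/3.8+169.5,(160+.5)/3.8+139.5)
print("tip from scene",hitz(o,d,.130).round(4))
h=hitz(*rayf(c,273.5,208,T),.052);print("hole",h.round(4),(Tt[:3,:3].T@(h-Tt[:3,3])).round(4))
# expected px of things for pin at tool (0,z)
tc=c["tool_from_camera"]
for y in(-.0077,.0323,.0623):
  for z in (-.012,-.014,0,.012,.014):
    p=tc[:3,:3].T@(np.array([0,y,z])-tc[:3,3]);r=np.hypot(p[0],p[1]);th=np.arctan2(r,p[2]);f=foc(c);print(y,z,c["cx"]+f*th*p[0]/r,c["cy"]+f*th*p[1]/r)
```

```text
tip from scene [ 0.4695 -0.0396  0.13  ]
hole [ 0.4707 -0.0374  0.052 ] [-0.0004  0.1401 -0.001 ]
-0.0077 -0.012 273.0440501747674 326.35349398365054
-0.0077 -0.014 273.0541771574583 330.08497436640147
-0.0077 0 272.98361186526694 302.6086632378873
-0.0077 0.012 272.9250081463449 276.48528048440494
-0.0077 0.014 272.91556289895135 271.89909526692196
0.0323 -0.012 273.4130538308577 281.9375887714535
0.0323 -0.014 273.4179181136745 285.22022789027716
0.0323 0 273.38484113783835 261.4872891380679
0.0323 0.012 273.3588120286728 239.78023539979503
0.0323 0.014 273.3547387174311 236.04581237141568
0.0623 -0.012 273.6086831716953 258.79085240111715
0.0623 -0.014 273.6116246305096 261.73843047737165
0.0623 0 273.59188252793206 240.6029342672988
0.0623 0.012 273.576799236657 221.5968959877669
0.0623 0.014 273.5744781762083 218.35500466898924
```

View pics/w7z.png

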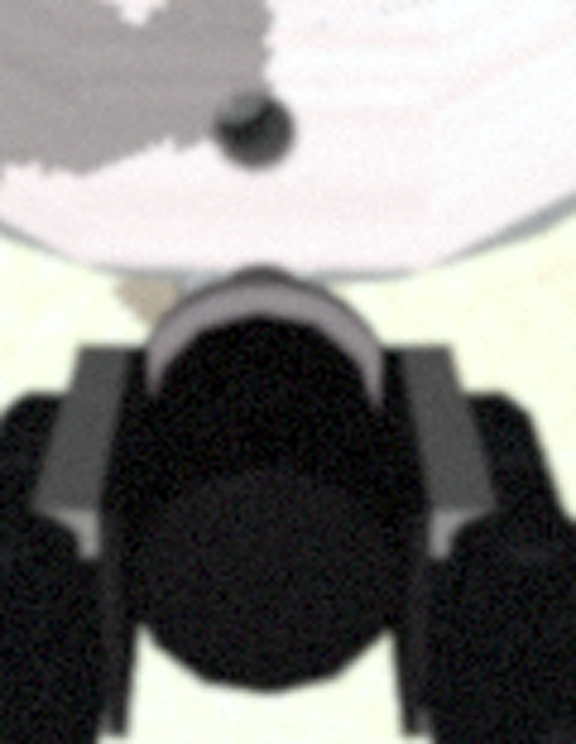

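Run:
```python
from h import *
s=dict(np.load("s5.npz"));zoom(s["img"],(270,190,310,220),16,"pics/s5h.png")
s=dict(np.load("s7.npz"));zoom(s["img"],(265,150,310,220),8,"pics/s7h.png")
```

```text
(no output)
```

View pics/s5h.png

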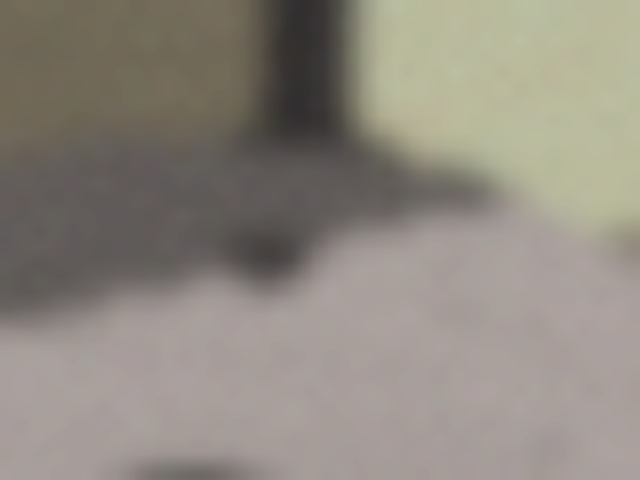

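View pics/s7h.png

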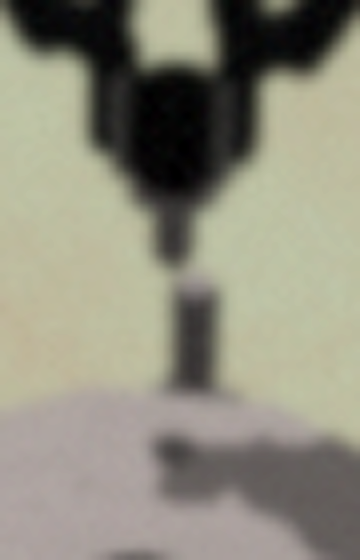

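Run:
```python
from h import *
s=dict(np.load("s7.npz"))
h=hitz(*ray(s,286.2,205.6),.052);t=hitz(*ray(s,286.06,182.1),.1921-.0613);ax=[.352,-.936,0];az=[.936,.352,0]
print(h,t,(h-t)@ax,(h-t)@az)
```

```text
[ 0.47169386 -0.03638582  0.052     ] [ 0.47136948 -0.03830997  0.1308    ] -0.0016868236391658882 0.0009809161380197196
```

```bash
python3 -m creep '[[-0.7,-0.14,2,0.03,0],[-0.7,-0.14,4,0.03,0],[-0.7,-0.14,5.5,0.03,0],[-0.7,-0.14,6.5,0.03,0],[-0.7,-0.14,7.2,0.03,0],[-0.7,-0.14,7.5,0.03,0],[-0.7,-0.14,7.7,0.03,0],[-0.7,-0.14,7.9,0.03,0],[-0.7,-0.14,8.1,0.03,0],[-0.7,-0.14,8.1,0.03,0]]'
python3 - <<'E'
from h import *
s=sensors.read_state();c=cams.snapshot("wrist");np.savez("w8.npz",**c,Tt=Ttool(s));print(Ttool(s).round(4)[:3,3],s["ft_force"],s["ft_torque"])
zoom(c["img"],(200,150,350,335),3.2,"pics/w8.png")
t=cams.snapshot("scene");np.savez("s8.npz",**t);zoom(t["img"],(240,150,340,230),7,"pics/s8.png")
E
```

```text
time_s: 11.35
tool_pos: [0.4717, -0.0352, 0.1113]
ee_rot: [-1.358, 0.941, -0.941]
ft_force: [0.5, -0.5, -0.9]
width: 0.0225
[ 0.4717 -0.0352  0.1113] [ 0.46435541 -0.54729942 -0.86680634] [ 0.01050053  0.00270836 -0.06675551]
```

View pics/w8.png

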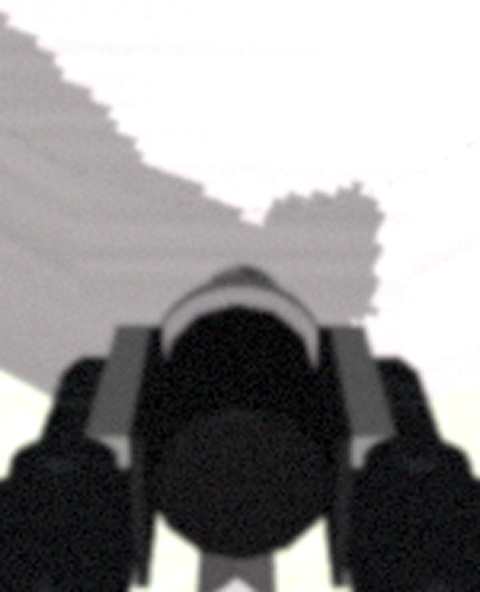

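View pics/s8.png

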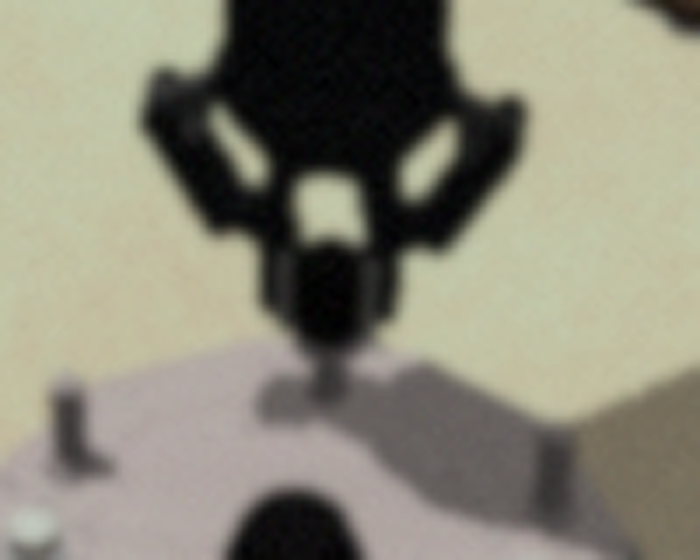

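```bash
python3 -m creep '[[-0.7,0,0.2,0,0],[-0.7,0,0.4,0,0],[-0.7,0,0.6,0,0],[-0.7,0,0.7,0,0],[-0.7,0,0.7,0,0]]'
python3 -m creep '[[-0.7,0,0.1,0,0],[-0.7,0,0.2,0,0],[-0.7,0,0.2,0,0],[-0.7,0,0.2,0,0]]'
```

```text
time_s: 11.95
tool_pos: [0.4715, -0.0352, 0.104]
ee_rot: [-1.358, 0.941, -0.941]
ft_force: [0.1, -0.6, -1.7]
width: 0.0229
time_s: 12.35
tool_pos: [0.4716, -0.0352, 0.1023]
ee_rot: [-1.358, 0.941, -0.941]
ft_force: [-0.4, -0.4, -2.4]
width: 0.0227
```

```bash
python3 -m creep '[[-0.7,0,0.1,0,0],[-0.7,0,0.1,0,0],[-0.7,0,0.1,0,0]]'
python3 -m creep '[[-0.7,0,0.1,0,0],[-0.7,0,0.1,0,0],[-0.7,0,0.1,0,0]]'
```

```text
time_s: 12.65
tool_pos: [0.4716, -0.0352, 0.1013]
ee_rot: [-1.358, 0.941, -0.941]
ft_force: [-0.8, -0.2, -1.5]
width: 0.0224
time_s: 12.95
tool_pos: [0.4717, -0.0352, 0.1003]
ee_rot: [-1.358, 0.941, -0.941]
ft_force: [-0.4, -1.2, -2.3]
width: 0.0225
```

```bash
python3 -m creep '[[-0.7,0,0.05,0,0],[-0.7,0,0.05,0,0],[-0.7,0,0.05,0,0]]'
python3 -m creep '[[-0.7,0,0.05,0,0],[-0.7,0,0.05,0,0],[-0.7,0,0.05,0,0]]'
python3 -m creep '[[-0.7,0,0.05,0,0],[-0.7,0,0.05,0,0],[-0.7,0,0.05,0,0]]'
```

```text
time_s: 13.25
tool_pos: [0.4716, -0.0351, 0.0998]
ee_rot: [-1.358, 0.941, -0.941]
ft_force: [0.2, -0.4, -0.1]
width: 0.0227
time_s: 13.55
tool_pos: [0.4716, -0.0351, 0.0993]
ee_rot: [-1.358, 0.941, -0.941]
ft_force: [-1.4, 1.4, 0.8]
width: 0.0229
time_s: 13.85
tool_pos: [0.4716, -0.0351, 0.0988]
ee_rot: [-1.358, 0.941, -0.941]
ft_force: [-2.3, 4.0, 2.9]
width: 0.0228
```

```bash
python3 -m creep '[[-0.7,-0.03,0,0,0.003],[-0.7,-0.06,0,0,0.007],[-0.7,-0.1,0,0,0.011],[-0.7,-0.1,0,0,0.011]]'
python3 -m creep '[[-0.7,-0.03,0,0,0.003],[-0.7,-0.06,0,0,0.007],[-0.7,-0.1,0,0,0.011],[-0.7,-0.1,0,0,0.011]]'
```

```text
time_s: 14.25
tool_pos: [0.4713, -0.0343, 0.0987]
ee_rot: [-1.354, 0.949, -0.949]
ft_force: [-0.4, -1.4, -1.7]
width: 0.0228
time_s: 14.65
tool_pos: [0.471, -0.0332, 0.0988]
ee_rot: [-1.35, 0.958, -0.958]
ft_force: [-1.0, 0.3, -2.2]
width: 0.0227
```

```bash
python3 -m creep '[[-0.7,0,0.05,0,0],[-0.7,0,0.1,0,0],[-0.7,0,0.1,0,0],[-0.7,0,0.1,0,0]]'
python3 -m creep '[[-0.7,0,0.05,0,0],[-0.7,0,0.1,0,0],[-0.7,0,0.1,0,0],[-0.7,0,0.1,0,0]]'
```

```text
time_s: 15.05
tool_pos: [0.471, -0.0333, 0.0978]
ee_rot: [-1.35, 0.958, -0.958]
ft_force: [-0.6, -0.8, -2.2]
width: 0.0229
time_s: 15.45
tool_pos: [0.4709, -0.0333, 0.0968]
ee_rot: [-1.35, 0.958, -0.958]
ft_force: [-1.3, -0.5, -1.6]
width: 0.0228
```

```bash
python3 -m creep '[[-0.7,0,0.05,0,0],[-0.7,0,0.1,0,0],[-0.7,0,0.1,0,0],[-0.7,0,0.1,0,0]]'
python3 -m creep '[[-0.7,0,0.05,0,0],[-0.7,0,0.1,0,0],[-0.7,0,0.1,0,0],[-0.7,0,0.1,0,0]]'
```

```text
time_s: 15.85
tool_pos: [0.4709, -0.0332, 0.0958]
ee_rot: [-1.35, 0.958, -0.957]
ft_force: [-2.0, 1.0, -0.3]
width: 0.0227
time_s: 16.25
tool_pos: [0.4709, -0.0332, 0.0948]
ee_rot: [-1.35, 0.958, -0.958]
ft_force: [-1.6, 1.8, 4.0]
width: 0.0229
```

```bash
python3 -m creep '[[-0.7,-0.03,0,0,0.003],[-0.7,-0.05,0,0,0.006],[-0.7,-0.05,0,0,0.006]]'
python3 -m creep '[[-0.7,-0.03,0,0,0.003],[-0.7,-0.05,0,0,0.006],[-0.7,-0.05,0,0,0.006]]'
```

```text
time_s: 16.55
tool_pos: [0.4707, -0.0328, 0.0947]
ee_rot: [-1.348, 0.962, -0.962]
ft_force: [-2.5, 1.9, 0.1]
width: 0.0226
time_s: 16.85
tool_pos: [0.4706, -0.0324, 0.0947]
ee_rot: [-1.346, 0.967, -0.967]
ft_force: [-1.7, -1.0, -2.2]
width: 0.0231
```

```bash
python3 -m creep '[[-0.7,0,0.05,0,0],[-0.7,0,0.1,0,0],[-0.7,0,0.1,0,0]]'
python3 -m creep '[[-0.7,0,0.05,0,0],[-0.7,0,0.1,0,0],[-0.7,0,0.1,0,0]]'
```

```text
time_s: 17.15
tool_pos: [0.4707, -0.0323, 0.0938]
ee_rot: [-1.345, 0.967, -0.967]
ft_force: [-1.3, -1.0, -1.4]
width: 0.0227
time_s: 17.45
tool_pos: [0.4707, -0.0324, 0.0927]
ee_rot: [-1.346, 0.967, -0.967]
ft_force: [-0.7, 0.6, -1.9]
width: 0.0227
```

```bash
python3 -m creep '[[-0.7,0,0.1,0,0],[-0.7,0,0.2,0,0],[-0.7,0,0.3,0,0],[-0.7,0,0.3,0,0]]'
python3 -m creep '[[-0.7,0,0.1,0,0],[-0.7,0,0.2,0,0],[-0.7,0,0.3,0,0],[-0.7,0,0.3,0,0]]'
```

```text
time_s: 17.85
tool_pos: [0.4706, -0.0323, 0.0896]
ee_rot: [-1.346, 0.967, -0.967]
ft_force: [0.0, 0.1, -2.8]
width: 0.0226
time_s: 18.25
tool_pos: [0.4706, -0.0323, 0.0867]
ee_rot: [-1.346, 0.967, -0.967]
ft_force: [-0.0, 0.1, -2.3]
width: 0.0227
```

```bash
python3 -m creep '[[-0.7,0,0.1,0,0],[-0.7,0,0.2,0,0],[-0.7,0,0.2,0,0],[-0.7,0,0.2,0,0]]'
python3 -m creep '[[-0.7,0,0.05,0,0],[-0.7,0,0.1,0,0],[-0.7,0,0.1,0,0],[-0.7,0,0.1,0,0]]'
```

```text
time_s: 18.65
tool_pos: [0.4706, -0.0323, 0.0847]
ee_rot: [-1.346, 0.967, -0.967]
ft_force: [-0.7, 0.6, -1.8]
width: 0.0228
time_s: 19.05
tool_pos: [0.4706, -0.0323, 0.0843]
ee_rot: [-1.345, 0.966, -0.967]
ft_force: [-4.2, 0.9, 12.1]
width: 0.023
```

```bash
python3 -m creep '[[-0.7,0,-0.04,0,0],[-0.7,0,-0.04,0,0]]' 20
python3 - <<'E'
from h import *
c=cams.snapshot("wrist");zoom(c["img"],(150,100,400,335),2.5,"pics/w9.png")
t=cams.snapshot("scene");zoom(t["img"],(240,150,340,230),7,"pics/s9.png")
E
```

```text
time_s: 19.25
tool_pos: [0.4707, -0.0323, 0.0844]
ee_rot: [-1.345, 0.967, -0.967]
ft_force: [-3.0, 1.1, 6.6]
width: 0.0228
```

View pics/w9.png

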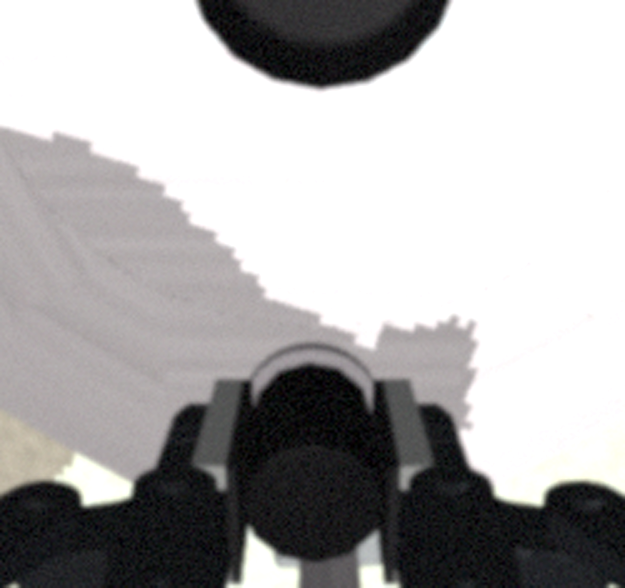

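View pics/s9.png

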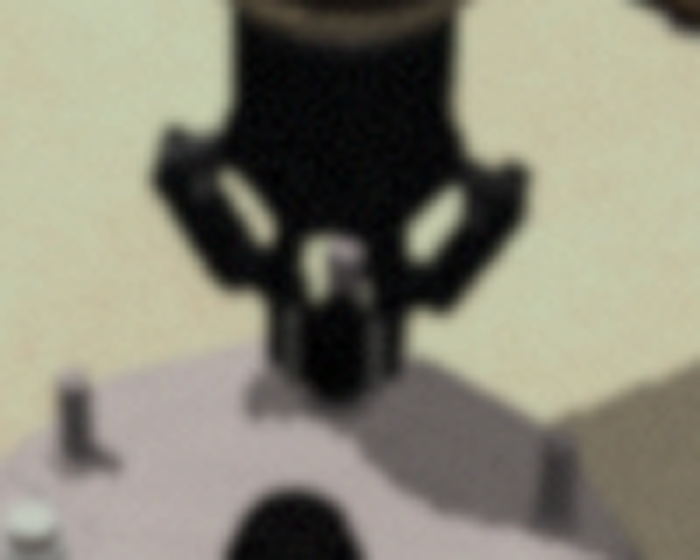

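```bash
python3 -m creep '[[-0.4,0,-0.04,0,0],[-0.2,0,-0.04,0,0],[0,0,-0.04,0,0],[0.1,0,-0.04,0,0],[0.1,0,-0.04,0,0],[0.1,0,-0.04,0,0]]'
python3 -m creep '[[0.1,0,-1,0,0],[0.1,0,-3,0,0],[0.1,0,-6,0,0],[0.1,0,-10,0,0],[0.1,0,-13,0,-0.0],[0.1,0,-16,0,0],[0.1,0,-16,-2,0],[0.1,0,-16,-2,0],[0.1,0,-16,-2,0]]'
python3 - <<'E'
from h import *
s=sensors.read_state();c=cams.snapshot("wrist");np.savez("w10.npz",**c,Tt=Ttool(s));cv2.imwrite("pics/w10.png",c["img"][:,:,::-1])
t=cams.snapshot("scene");np.savez("s10.npz",**t);zoom(t["img"],(170,140,380,290),3.8,"pics/s10.png")
t=cams.snapshot("top");cv2.imwrite("pics/t10.png",t["img"][:,:,::-1]);np.savez("t10.npz",**t)
E
```

```text
time_s: 19.95
tool_pos: [0.4706, -0.0323, 0.0846]
ee_rot: [-1.346, 0.967, -0.967]
ft_force: [0.5, 0.8, -0.2]
width: 0.047
time_s: 20.85
tool_pos: [0.4515, -0.0387, 0.2451]
ee_rot: [-1.345, 0.967, -0.967]
ft_force: [1.0, 0.7, -0.9]
width: 0.0467
```

View pics/w10.png

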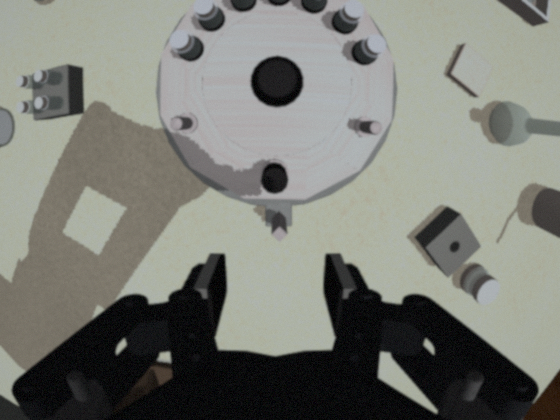

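View pics/s10.png

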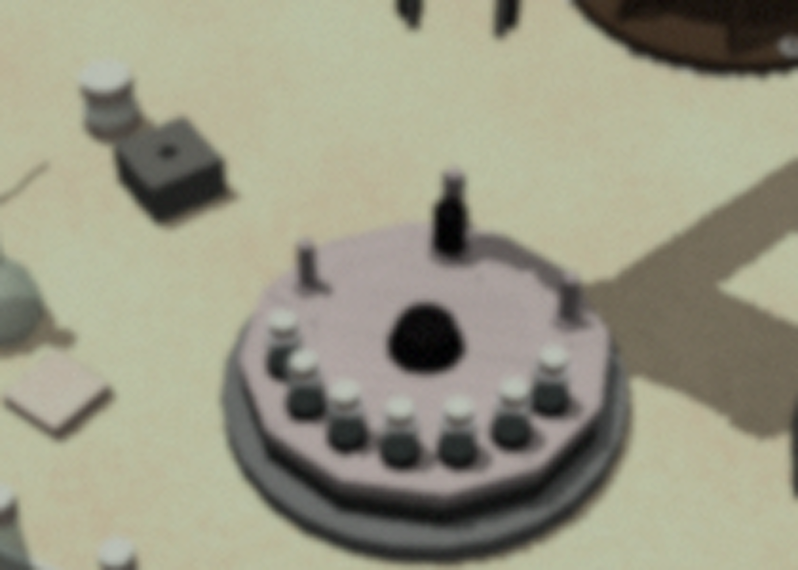

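View pics/t10.png

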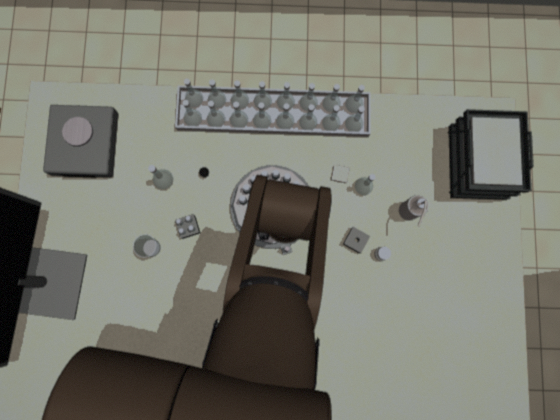

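Run:
```python
from h import *
c,T=loadw("w10.npz");f=foc(c)
def z(u,v):
    o,d=rayf(c,u,v,T);k=d/(T[:3,2]@d);return o+k*np.median(c["depth"][int(v)-2:int(v)+3,int(u)-2:int(u)+3])
print("grip top",z(274,182).round(4),"knob",z(276,80).round(4),"deck",z(290,150).round(4),"postR",z(374,127).round(4))
s=dict(np.load("s10.npz"))
for n,u,v in[("grip",451/3.8+170,203/3.8+140)]:
    o,d=ray(s,u,v);print(n,(o+d*np.median(s["depth"][int(v)-1:int(v)+2,int(u)-1:int(u)+2])).round(4))
```

```text
grip top [ 0.4691 -0.0329  0.0914] knob [ 0.5538 -0.0062  0.0748] deck [ 0.4968 -0.0397  0.0521] postR [ 0.5431 -0.0985  0.0917]
grip [ 0.4673 -0.0323  0.0926]
```

Depth puts the grip top at about 92 mm, the height it should have with the collar on the deck at 52 mm. I'm handing in.

Run:
```python
from plant import env
env.close_job()
```

```text
the job is handed in; nothing more can be done
```

The locking pin is fully home in the ring's bore with its collar on the deck, and I handed the job in at about 21 s of the 72 s allowed.

- **Carousel:** I turned it about 80° clockwise by post_a, held loosely between the jaws. The hole then measured within 0.3° of the mark.
- **Pin:** I took it from the holder and lowered it through the hole until it rested on the ring. Pressing with about 5–6 N, I eased the deck about 3 mm (2°) clockwise until the pin dropped, then lowered it home.
- **Last checks:** Depth readings put the grip's top at 91.4 mm (wrist camera) and 92.6 mm (scene camera), where 92 mm is expected when seated. The pin stands upright, the gripper is clear, and nothing else looked moved in the pictures.
- **Firmer than planned:** When the collar met the deck, the press briefly reached about 14 N. I backed off at once, before opening the gripper.
- **Disagreement:** The camera estimates of the hole's position differed by about 1–2 mm, within the stated calibration. The pin entered the hole without any side force.

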